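# Rinse the tea cup on the glass rinser and hold it to drip over the bowl

### The job

Take the tea cup that stands mouth down on the worktop and, still mouth down, press it centrally onto the sprung star pad of the glass rinser until the pad is fully down. Then carry it over the low steel splash guard, without touching the guard, and finish holding it level and still in the gripper over the middle of the round bowl near the front of the worktop, left of the guard (not the two bowls at the back beyond the hob), its mouth one to two centimetres above the bowl's rim and never touching the bowl. Do not let go of the cup at the end: the program finishes while holding it there; leave the bowl and all the other things where they are.

Things in the scene. Friction and masses are not known exactly. Their poses are not given: they have to be found in the camera images.
- cup: straight white porcelain tea cup standing mouth down on the worktop, right of the guard: 58 mm outside diameter (straight wall, 4 mm thick), 88 mm tall, closed base with a low foot disc (42 mm wide, 3 mm high) on top, edge bevelled over 6 mm below the disc. About 0.2 kg. Origin: centre of the mouth (its lowest plane), z up towards the base. No handle: grip it across from above
- rinser: glass rinser, fixed to the worktop right of the guard: dark round tray 116 mm across with a 14 mm high rim, a short inlet stub to its +x side (reaches 72 mm from the centre), and a sprung round star pad in the middle. It stands 38 mm high with the nozzle. Origin: centre of the underside
- pad_top (a point): centre of the top face of the rinser's star pad, 32 mm above the worktop when up; the pad is 72 mm across, with a small nozzle (18 mm wide, 6 mm high) in the middle that fits inside the cup's mouth. It moves straight down when pressed
- rinser_pad (a joint): travel of the star pad in m: 0 = up, 0.010 = fully down on its stop; a spring returns it. About 4 N starts it moving and 9 N holds it fully down
- guard: low free-standing splash guard, fixed to the worktop: upright thin steel sheet 340 mm long along its own x, 110 mm high with an 8 mm rolled top edge, on two feet 50 mm wide (y) and 4 mm high. It runs roughly straight away from the robot, between the rinser side (right) and the bowl side (left). Origin: centre of the underside
- guard_top (a point): middle of the guard's top edge, 110 mm above the worktop
- bowl: round white bowl, the target, near the front, left of the guard (two others at the back beyond the hob are room furniture): 115 mm across the rim, 49 mm high, loose. Origin: centre of the underside
- bowl_rim (a point): centre of the bowl's mouth, in the plane of its rim, 49 mm above the worktop
- plate: small square white plate with a ring lug, 96x118x13 mm, left of the guard; not a target, leave alone. Origin under its centre
- spice_jar_a: spice jar with a pale lid, 44 mm across, 109 mm tall, at the back; leave alone. Origin: centre of the underside
- spice_jar_b: spice jar with a red lid, 46 mm across, 109 mm tall, at the back; leave alone. Origin: centre of the underside
- mill: wooden pepper mill, 58 mm across, 160 mm tall, at the back right; leave alone. Origin: centre of the underside
- jar: short wide jar with a red lid, 59 mm across, 86 mm tall, at the back left of the guard; leave alone. Origin: centre of the underside
- spoon: metal spoon, 199 mm long (its x), 41 mm wide, 16 mm high, lying near the front edge left of the guard; leave alone. Origin under its centre
- timer: flat kitchen timer, 78x52x14 mm, far left; leave alone. Origin: centre of the underside
- tape: roll of tape lying flat, 104 mm across, 25 mm high, far right; leave alone. Beside it stands the wire rack, fixed: its corner post nearest the work is at x = 0.51, y = -0.45, 0.42 m high; a tall oil bottle is at x = 0.62, y = -0.39, 0.29 m high; keep the gripper clear of both. Origin: centre of the underside
There are look-alikes about, which are no part of the job. Leave any purple or yellow look-alike of the cup alone.

How it is judged:
On the way, in this order (a step that is already met when the one before it is completed fails the run):
1. the held cup, level and centred, presses the rinser's pad fully down (value of joint rinser_pad above 0.0085 m and horizontal distance between cup and pad_top below 0.015 m and contact force between cup and rinser above 3 N and contact force between cup and the fingers above 1 N and angle between cup's own z axis and vertical below 0.15 rad), for 0.2 s.
2. the cup passes above the splash guard, its mouth higher than the top edge (z of cup in the frame of guard above 0.112 m and y of cup in the frame of guard between -0.05 and 0.05 m and x of cup in the frame of guard between -0.17 and 0.17 m).
At the end, for the whole second after the job is handed in: The cup is held in the fingers, mouth down and level (within about 7 degrees), still, its mouth 4 to 30 mm above the plane of the bowl's rim and within 15 mm of the bowl's centre, not touching the bowl; the bowl stands within 20 mm and every other loose thing within 30 mm of where it was (horizontal distance between cup and bowl_rim below 0.015 m and z of cup in the frame of bowl_rim between 0.004 and 0.03 m and angle between cup's own z axis and vertical below 0.12 rad and linear speed of cup below 0.02 m/s and contact force between cup and the fingers above 1 N and contact force between cup and bowl below 0.1 N and distance of bowl from where it was at the start of the episode below 0.02 m and angle between bowl's own z axis and vertical below 0.05 rad and distance of each of plate, spice_jar_a, spice_jar_b, mill, jar, spoon, timer, tape from where it was at the start of the episode below 0.03 m); the arm keeps its last pose, push and grip.
It fails at once if the splash guard is touched (contact force between guard and anything else above 0.5 N).
It fails at once if the cup touches the bowl (contact force between cup and bowl above 0.3 N).
It fails at once if the cup is tipped over (angle between cup's own z axis and vertical above 0.7 rad).
It fails at once if the bowl is pushed away (distance of bowl from where it was at the start of the episode above 0.02 m).
It fails at once if one of the other things is pushed away or knocked over (distance of any of plate, spice_jar_a, spice_jar_b, mill, jar, spoon, timer, tape from where it was at the start of the episode above 0.03 m or angle between any of spice_jar_a, spice_jar_b, mill, jar's own z axis and vertical above 0.5 rad).
It also fails if it takes over 48 s, if anything falls off the work surface, if the arm or the gripper's body presses on something with over 40 N, if the wrist force passes 120 N, or if a joint passes its speed limit or range.

### The arm

A 6-joint arm with a two-finger parallel gripper is mounted at the origin on a cart in front of the work surface, level with it; the furniture and walls round the work are solid. World frame = base frame: x ahead of the robot, y to its left, z up, the work surface at z = 0. Lengths are in m, angles in rad, forces in N, time in s.
With the tool pointing down it reaches from about 0.425 to 1.125 m from the base axis. Payload 14.9 kg.
Tool frame: the origin (TCP) lies midway between the tips of the shut fingers; the grasp point (between the pads) lies behind it (pinch_z is the z of the grasp point in the tool frame, in m); z points along the fingers, y is the line along which they close (so a half turn about z gives the same grasp; the last joint's range is limited). The gripper opens to 91 mm and grips with 3 to 60 N. Pads are 32 mm wide; open, the fingers measure 118 mm over their backs; the gripper's body (76 mm by 178 mm) begins 60 mm behind the grasp point.
Start: joints at [-1.237, 0.379, 1.734, -0, 1.028, -0.033], TCP at [0.251, -0.653, 0.214] pointing down, gripper open.
Joint ranges: [-2.77, 2.77], [-0.74, 2.19], [0, 2.66], [-1.06, 4.2], [0.31, 2.87], [-3.08, 3.08]. Speed limits (rad/s): [1.89, 1.89, 2.39, 3.14, 3.14, 3.14].

### API

Orientations are given as a unit quaternion [w, x, y, z].
In Python, from bench import * gives the robot as it stands.
- The arm moves only by the shell command python3 -m pendant 'ROWS'. ROWS is text: rows parted by semicolons, each of 7 numbers parted by spaces: the shift along the tool's x, y, z in mm, then the turn, a rotation vector about the tool's x, y, z in degrees, then the opening, from 0 (shut) to 1 (fully open). In form: x y z ax ay az claw; .... A call has 1 to 20 rows; each row shifts and turns the commanded pose from where the row before left it, along the tool's axes as they then stand; what a row does not reach is not made up. A row lasts 1/10 s, in which the tool goes at most 50 mm and 8.59 degrees, less where a joint would pass 70% of its speed; a pose out of reach is approached as far as the arm can. A call is refused whole if a number of a shift passes 50 or a number of a turn 8.59, either way. A call with a gripper value outside its range is refused whole. The fingers move at their own pace and stop on an object; the grip force is fixed at half the most. Time passes only in rows, so rows that do not move let the fingers close. It gives the time, the measured TCP pose, the force, the opening and the grip force at its end, in the units of the state.
- read_state(): the state, without advancing time (a new reading comes with each control period).
- camera(name): name is "scene" or "top" or "wrist"; returns the picture (420x560x3 uint8, blue, green, red); there is no depth.
- camera_info(name): a dict with "vertical_fov" (degrees; the focal length in pixels is half the picture's height over the tangent of half this angle, whatever the lens; pixels are square), "cx", "cy" (the principal point, pixels), "k1" (the pictures are not rectified: a ray, as slopes to the right and down, at radius r is drawn at 1 + k1 r^2 times it, then the intrinsics apply), "pose" (4x4, takes a point from camera to world coordinates). Camera axes: x right, y up, looking along -z (the intrinsics and any distortion apply to the point x, -y, -z); pixel columns grow to the right and rows downward; lengths in m; the calibration is good to about 2 mm. A picture is of the moment at which its call begins: read the wrist's pose just before it. camera_info takes no time and is no camera call; for the wrist camera it gives the pose at the moment of the call.
- job_done(): hands the job in; it is judged then, once.
The state is a dict: "time": time; "qpos": joint angles; "joint_velocities": joint speeds; "joint_efforts": joint torques, N m; "tcp_pos": TCP position; "orientation": TCP orientation; "force": force on the tool from outside, world axes, zero at the start; "moment": the same for the moment, N m; "opening": opening from 0.0 (shut) to 1.0 (fully open); "finger_force": force on a finger pad.
Only numpy, scipy, OpenCV 4.12 (cv2) and the standard library are available. Lean on these libraries where they do the work, as an engineer would, in place of code of your own. Each camera call takes 0.05 s, during which the arm holds its last target. There are 200 camera calls.

## Working session

There is one attempt and no reset: what is moved stays moved. The work goes in short steps, Python scripts to look and compute and a shell command to move; the robot and the scene stay as the last step left them, time stands still between calls to the robot, and variables do not carry over. Pictures are saved under pics/ and viewed, at most 12 in all, crops included, and the job is handed in when it is done.

```bash
ls; mkdir -p pics
python3 - <<'E'
from bench import *
import cv2
s=read_state();print(s)
for n in("scene","top","wrist"):
    i=camera_info(n);print(n,i)
    cv2.imwrite(f"pics/{n}0.png",camera(n))
E
```

```text
pics
{'time': 0.0, 'qpos': array([-1.23726949e+00,  3.79436605e-01,  1.73480676e+00,  1.27126508e-06,
        1.02850131e+00, -3.33305945e-02]), 'joint_velocities': array([-1.41614126e-04,  1.25766424e-04,  7.10451507e-04, -5.88943416e-04,
       -2.09113644e-04, -1.73079701e-05]), 'joint_efforts': array([-1.57580784e-03, -7.63727689e+01, -4.34371805e+01,  6.50096079e-02,
        4.25145181e-02, -1.47753076e-04]), 'tcp_pos': array([ 0.25091691, -0.65303651,  0.21325578]), 'orientation': array([-5.69619080e-04,  9.83223966e-01,  1.82401484e-01, -8.55962385e-05]), 'force': array([ 0.46293994, -0.83795958,  0.08437001]), 'moment': array([ 0.02021287, -0.01845038,  0.00924637]), 'finger_force': 0.0, 'opening': 1.0008589854014853}
scene {'vertical_fov': 48.50190666507641, 'cx': 283.756814676916, 'cy': 212.6760348944025, 'k1': -0.017623307915136527, 'pose': array([[-0.86695153,  0.34838914, -0.35639873,  0.04581067],
       [-0.4981092 , -0.5815706 ,  0.64316628,  0.89276942],
       [ 0.01680113,  0.73511948,  0.67772936,  1.03539623],
       [ 0.        ,  0.        ,  0.        ,  1.   
[... 156 characters left out ...]
 ,  0.72802975, -0.48165177, -0.34783671],
       [-0.87292229, -0.40984282,  0.26464226,  0.46021025],
       [-0.00473408,  0.54954667,  0.83544961,  1.62530369],
       [ 0.        ,  0.        ,  0.        ,  1.        ]])}
wrist {'vertical_fov': 59.625359376240624, 'cx': 280.48486686920654, 'cy': 213.38300145458444, 'k1': -0.09983978668338611, 'pose': array([[ 3.59207969e-01,  8.91103939e-01,  2.77314632e-01,
         3.30720809e-01],
       [-9.33257439e-01,  3.43121049e-01,  1.06294395e-01,
        -6.22541591e-01],
       [-4.33133584e-04, -2.96987737e-01,  9.54881195e-01,
         3.84897276e-01],
       [ 0.00000000e+00,  0.00000000e+00,  0.00000000e+00,
         1.00000000e+00]])}
```

View pics/scene0.png

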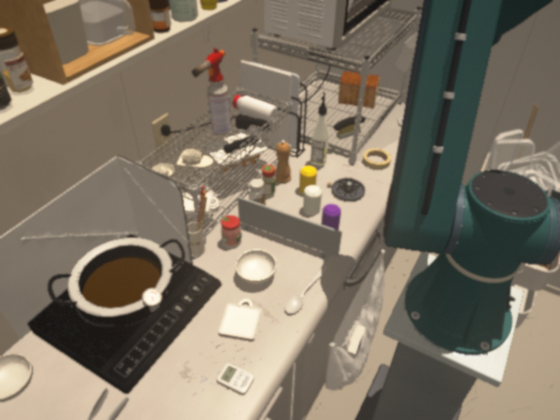

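View pics/top0.png

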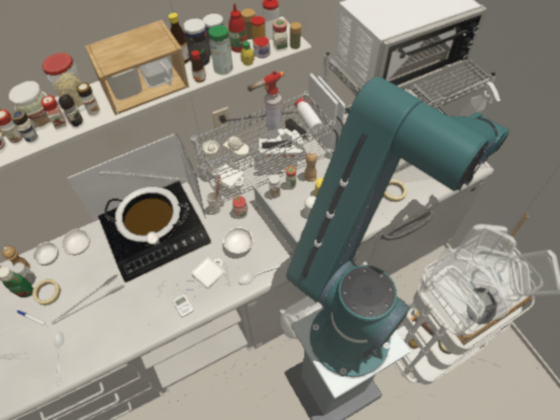

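The scene picture shows three cup-like objects: yellow (308,180), white (313,200) and purple (332,217). The white one fits the description. The rinser is at (347,188), the guard runs (237,208)–(338,245), and the bowl is at (256,268). In the top view, the bowl is at (237,242) and the arm hides the cup. I'll confirm this in an enlarged crop.

```bash
cat > h.py <<'E'
import numpy as np, cv2
def ray(info,u,v):
    f=210/np.tan(np.radians(info["vertical_fov"]/2))
    K=np.array([[f,0,info["cx"]],[0,f,info["cy"]],[0,0,1.]])
    p=cv2.undistortPoints(np.array([[[u,v]]],float),K,np.array([info["k1"],0,0,0,0.]))[0,0]
    P=np.array(info["pose"]);d=P[:3,:3]@np.array([p[0],-p[1],-1]);return P[:3,3],d
def cast(info,u,v,z):
    o,d=ray(info,u,v);return o+d*(z-o[2])/d[2]
def proj(info,X):
    f=210/np.tan(np.radians(info["vertical_fov"]/2));P=np.array(info["pose"])
    c=P[:3,:3].T@(np.array(X)-P[:3,3]);x,y=c[0]/-c[2],-c[1]/-c[2];s=1+info["k1"]*(x*x+y*y)
    return np.array([info["cx"]+f*x*s,info["cy"]+f*y*s])
E
python3 - <<'E'
from bench import *
from h import *
im=cv2.imread("pics/scene0.png");cv2.imwrite("pics/crop1.png",cv2.resize(im[165:285,225:385],(800,600),interpolation=cv2.INTER_CUBIC))
i=camera_info("scene");t=camera_info("top")
for n,u,v,z in[("cup top",313,192,.088),("yel",308,173,.088),("pur",332,210,.088),("rinser",347,188,.01),("guardA",237,203,.11),("guardB",339,238,.11),("bowl",256,264,.049)]:print(n,cast(i,u,v,z))
print("bowl top",cast(t,237,240,.049))
E
```

```text
cup top [ 0.51278402 -0.13721794  0.088     ]
yel [ 0.57167398 -0.21549737  0.088     ]
pur [ 0.42470332 -0.09171087  0.088     ]
rinser [ 0.46012122 -0.30184644  0.01      ]
guardA [0.67365893 0.04941855 0.11      ]
guardB [0.34927904 0.02565543 0.11      ]
bowl [0.52579356 0.17934998 0.049     ]
bowl top [0.5284916 0.1818886 0.049    ]
```

View pics/crop1.png

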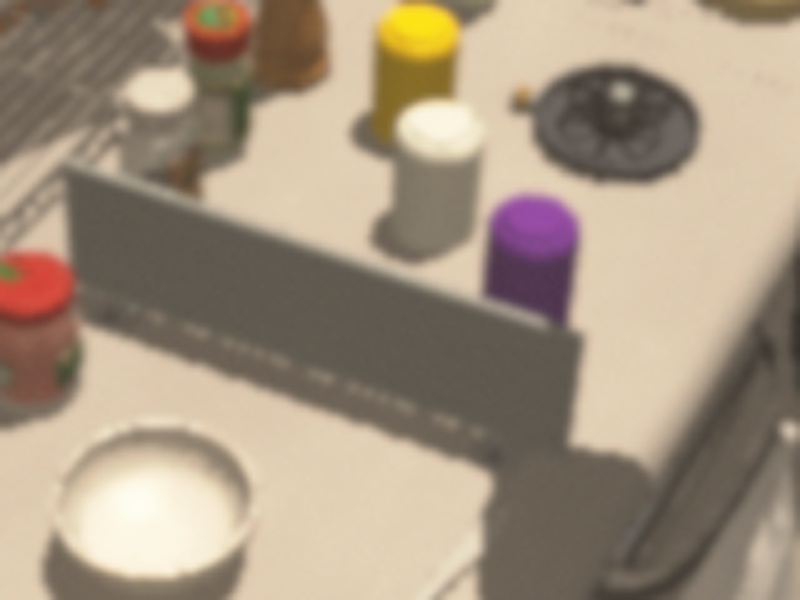

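The crop confirms it. The white cup stands mouth down, with its disc at full-image pixel (313,190), between the yellow and purple look-alikes. The closing axis should therefore lie at about +50° in the world frame, across the line of the three cups.

```bash
python3 -c "
import bench;print([n for n in dir(bench) if n[0]!='_'], getattr(bench,'pinch_z',None))"
python3 -m pendant '15 -14 0 0 0 0 1;30 -27 0 0 0 0 1;33 -30 0 0 0 0 1;33 -30 0 0 0 0 1;33 -30 0 0 0 0 1;33 -30 0 0 0 0 1;33 -30 0 0 0 0 1;33 -30 0 0 0 0 1;33 -30 0 0 0 0 1;33 -30 0 0 0 0 1;33 -30 0 0 0 0 1;33 -30 0 0 0 0 1;30 -27 0 0 0 0 1;15 -14 0 0 0 0 1;7 -6 0 0 0 0 1'
python3 -m pendant '0 0 0 0 0 -8.5 1;0 0 0 0 0 -8.5 1;0 0 0 0 0 -8.5 1;0 0 0 0 0 -8.5 1;0 0 0 0 0 -8.5 1;0 0 0 0 0 -8.5 1;0 0 0 0 0 -8.5 1;0 0 0 0 0 -8.5 1;0 0 0 0 0 -8.5 1;0 0 0 0 0 -8.5 1;0 0 0 0 0 -8.5 1;0 0 0 0 0 -8.5 1;0 0 0 0 0 -8.5 1;0 0 0 0 0 -8.5 1;0 0 0 0 0 0 1'
python3 - <<'E'
from bench import *
import cv2,pickle
i=camera_info("wrist");cv2.imwrite("pics/w1.png",camera("wrist"));pickle.dump(i,open("w1.pkl","wb"))
cv2.imwrite("pics/top1.png",camera("top"));cv2.imwrite("pics/scene1.png",camera("scene"))
s=read_state();print(s["tcp_pos"],s["orientation"],s["qpos"])
E
```

```text
['Unreachable', 'camera', 'camera_info', 'job_done', 'pinch_z', 'read_state'] -0.0188
time: 1.65
tcp_pos: [0.5106, -0.1359, 0.2138]
orientation: [-0.0, 0.983, 0.183, -0.0]
force: [0.2, -0.1, 0.1]
opening: 1.0
finger_force: 0.0
time: 3.15
tcp_pos: [0.5099, -0.1384, 0.2138]
orientation: [-0.0, 0.341, 0.94, -0.0]
force: [-0.4, -0.1, -0.7]
opening: 0.999
finger_force: 0.0
[ 0.51023021 -0.13830457  0.21389069] [-4.78411037e-05  3.44084870e-01  9.38938550e-01  5.66100118e-06] [-3.08799657e-01  1.08119865e-01  2.07936368e+00  1.88436375e-05
  9.54204226e-01 -1.17707894e+00]
```

View pics/w1.png

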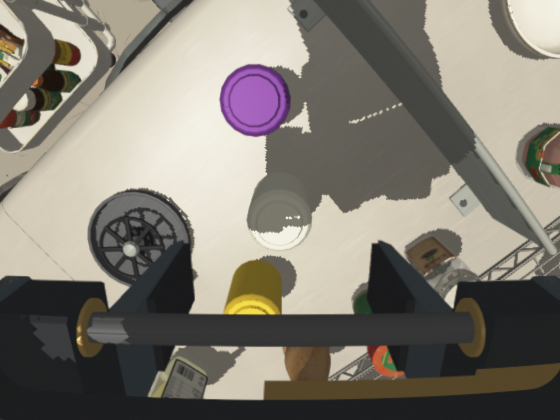

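The wrist picture shows the white cup at about (279,218), purple at (255,100), the yellow cup at (253,290), the rinser tray at (140,238) with its nozzle at (131,250), and the guard edge on the right. I'll measure these by casting rays and check them against the known sizes.

Run:
```python
from h import *
import pickle
im=cv2.imread("pics/w1.png");i=pickle.load(open("w1.pkl","rb"))
a=cv2.resize(im[155:265,235:325],(440,538),interpolation=cv2.INTER_CUBIC)
b=cv2.resize(im[180:290,80:200],(360,330),interpolation=cv2.INTER_CUBIC)
c=np.zeros((538,800,3),np.uint8);c[:,:440]=a;c[:330,440:]=b;cv2.imwrite("pics/crop2.png",c)
for n,u,v,z in[("L",247,218,.082),("R",311,218,.082),("cen",279,218,.082),("disc",279,218,.088),("nozz",131,250,.038),("trayL",89,235,.014),("trayR",190,240,.014),("tray",140,238,.014)]:print(n,cast(i,u,v,z))
# dark tray mask
g=cv2.cvtColor(im,cv2.COLOR_BGR2GRAY);m=(g<110).astype(np.uint8);m[:,:80]=0;m[:180]=0;m[:,205:]=0;m[285:]=0
```

```text
L [ 0.50285634 -0.16953953  0.082     ]
R [ 0.53857245 -0.12672392  0.082     ]
cen [ 0.52071399 -0.14812718  0.082     ]
disc [ 0.51922967 -0.14685479  0.088     ]
nozz [ 0.45958891 -0.29879948  0.038     ]
trayL [ 0.41724679 -0.33810174  0.014     ]
trayR [ 0.49461852 -0.2535487   0.014     ]
tray [ 0.45725809 -0.29508738  0.014     ]
```

View pics/crop2.png

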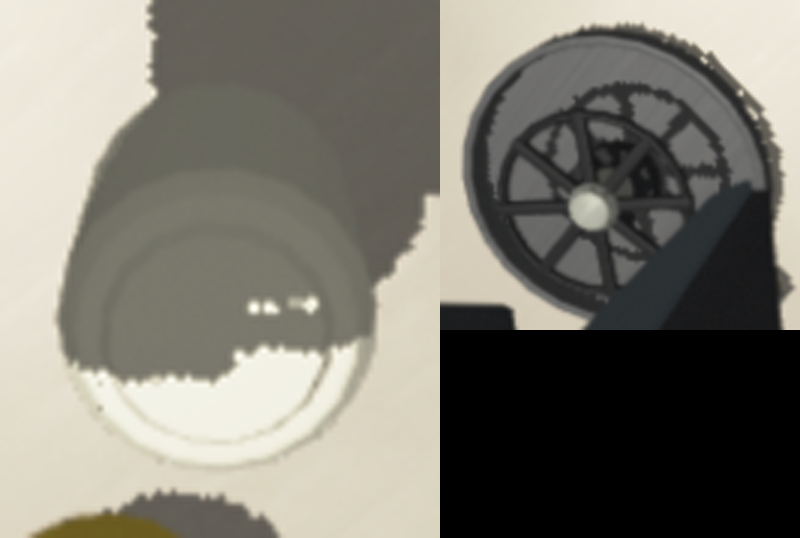

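The crop shows the foot disc circle centred at full-image pixel (279.4,222.9) and the nozzle at (131,249.3).

Run:
```python
from h import *
from bench import *
import pickle
i=pickle.load(open("w1.pkl","rb"));s=camera_info("scene")
c=cast(i,279.4,222.9,.088);print("cup wrist",c,"dia",np.linalg.norm(cast(i,256,222.9,.088)-cast(i,302.5,222.9,.088)),"scene",cast(s,313,190.3,.088))
print("pad wrist",cast(i,131,249.3,.037),"scene nozzle",cast(s,349,183.6,.037), "tray scene",cast(s,348.4,189.3,.012))
st=read_state();from scipy.spatial.transform import Rotation as R
q=st["orientation"];r=R.from_quat([q[1],q[2],q[3],q[0]]);print(r.as_matrix(),r.inv().apply(c-st["tcp_pos"])*1000,st["tcp_pos"])
for n in("top","scene"):
  pass
```

```text
cup wrist [ 0.52283681 -0.14942471  0.088     ] dia 0.03986416123413173 scene [ 0.51661276 -0.14465744  0.088     ]
pad wrist [ 0.45908604 -0.29882902  0.037     ] scene nozzle [ 0.45301701 -0.29545973  0.037     ] tray scene [ 0.45228401 -0.29558156  0.012     ]
[[-7.63211200e-01  6.46149098e-01 -8.59439833e-05]
 [ 6.46149097e-01  7.63211204e-01  4.35534644e-05]
 [ 9.37354427e-05 -2.22921354e-05 -9.99999995e-01]] [-16.8185689   -0.33846419 125.88912259] [ 0.51023021 -0.13830457  0.21389069]
```

The wrist and scene views differ by a constant offset of about 7 mm. Relative positions agree, so I'll take the middle, descend and check from near.

```bash
python3 -m pendant '-5 0 10 0 0 0 1;-5 0 25 0 0 0 1;-3 0 30 0 0 0 1;0 0 20 0 0 0 1;0 0 10 0 0 0 1;0 0 0 0 0 0 1;0 0 0 0 0 0 1'
python3 - <<'E'
from bench import *
import cv2,pickle
from h import *
i=camera_info("wrist");im=camera("wrist");cv2.imwrite("pics/w2.png",im);pickle.dump(i,open("w2.pkl","wb"))
s=read_state();print(s["tcp_pos"],s["time"])
p=s["tcp_pos"].copy();
for c in([.52284,-.14942],[.5166,-.14466],[.5197,-.147],p[:2]):print(proj(i,[*c[:2],.088]))
E
```

```text
time: 4.0
tcp_pos: [0.5208, -0.1467, 0.1194]
orientation: [0.0, 0.342, 0.94, 0.0]
force: [0.1, -0.4, -0.1]
opening: 1.001
finger_force: 0.0
[ 0.52106849 -0.14668608  0.11978265] 4.05
[277.80156832 252.14181105]
[277.1612605  239.98033593]
[277.51276829 246.03265827]
[279.38953176 247.34492503]
```

View pics/w2.png

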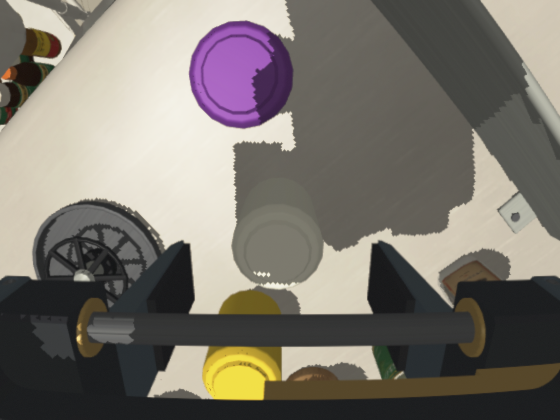

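The near view shows the cup's disc at about (277.5,250), centred between the fingers and 1–2 mm from the TCP along the tool's x axis. Clear to descend and grip.

```bash
python3 -m pendant '-1 0 10 0 0 0 1;0 0 20 0 0 0 1;0 0 20 0 0 0 1;0 0 20 0 0 0 1;0 0 10 0 0 0 1;0 0 0 0 0 0 1;0 0 0 0 0 0 0.5;0 0 0 0 0 0 0.4;0 0 0 0 0 0 0.3;0 0 0 0 0 0 0.3;0 0 0 0 0 0 0.3;0 0 0 0 0 0 0.3;0 0 0 0 0 0 0.3;0 0 0 0 0 0 0.3'
```

```text
time: 5.45
tcp_pos: [0.5214, -0.1472, 0.0394]
orientation: [0.0, 0.342, 0.94, -0.0]
force: [-1.4, 0.2, 6.8]
opening: 0.641
finger_force: 30.0
```

```bash
python3 -m pendant '0 0 -10 0 0 0 0.3;0 0 -20 0 0 0 0.3;0 0 -25 0 0 0 0.3;0 0 -20 0 0 0 0.3;0 0 -10 0 0 0 0.3;0 0 0 0 0 0 0.3;0 0 0 0 0 0 0.3'
python3 - <<'E'
from bench import *
import cv2,pickle
from h import *
w2=pickle.load(open("w2.pkl","rb"));print("nozz w2",cast(w2,83,279,.037))
i=camera_info("wrist");im=camera("wrist");s=read_state();p=s["tcp_pos"];print(p,s["force"],s["finger_force"])
cv2.imwrite("pics/w3.png",cv2.resize(im[170:330,80:400],(800,400),interpolation=cv2.INTER_CUBIC));pickle.dump((i,p),open("w3.pkl","wb"))
print("pred disc px if centred",proj(i,[p[0],p[1],p[2]+.0486]))
from scipy.spatial.transform import Rotation as R
q=s["orientation"];r=R.from_quat([q[1],q[2],q[3],q[0]])
for n,t in(("wrist",[.4591,-.2988,p[2]]),("scene",[.453,-.2955,p[2]])):print(n,r.inv().apply(np.array(t)-p)*1000)
E
```

```text
time: 6.15
tcp_pos: [0.5209, -0.147, 0.1235]
orientation: [-0.0, 0.342, 0.94, 0.0]
force: [0.6, 0.3, -0.9]
opening: 0.635
finger_force: 30.0
nozz w2 [ 0.45818627 -0.29873642  0.037     ]
[ 0.52067083 -0.14695014  0.12311148] [-0.03831371  0.57482538 -1.06995535] 29.99984792433679
pred disc px if centred [278.31368658 324.32100379]
wrist [-5.04054469e+01 -1.55912275e+02  1.09640773e-02]
scene [-4.36110614e+01 -1.57303772e+02  1.87859802e-02]
```

View pics/w3.png

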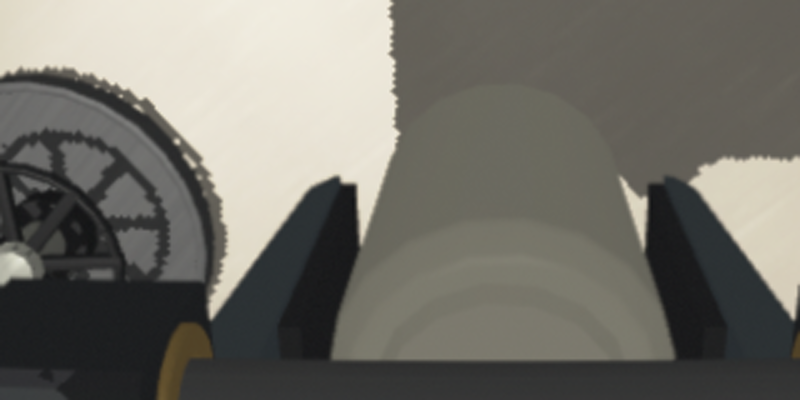

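The cup is held centred and upright (disc centre about pixel column 282, symmetric between the pads). Next I carry it over the pad.

```bash
python3 -m pendant '0 0 -10 0 0 0 0.3;0 0 -10 0 0 0 0.3;-3 -10 0 0 0 0 0.3;-6 -20 0 0 0 0 0.3;-8 -26 0 0 0 0 0.3;-8 -26 0 0 0 0 0.3;-8 -26 0 0 0 0 0.3;-7 -22 0 0 0 0 0.3;-5 -16 0 0 0 0 0.3;-2.5 -10 0 0 0 0 0.3;0 0 0 0 0 0 0.3;0 0 0 0 0 0 0.3'
python3 - <<'E'
from bench import *
import cv2,pickle
from h import *
i=camera_info("wrist");im=camera("wrist");s=read_state();p=s["tcp_pos"];print(p)
a=cv2.resize(im[120:330,130:430],(400,280));sc=camera("scene");cv2.imwrite("pics/s4.png",sc)
b=cv2.resize(sc[130:220,300:400],(400,360),interpolation=cv2.INTER_CUBIC)
c=np.zeros((360,800,3),np.uint8);c[:280,:400]=a;c[:,400:]=b;cv2.imwrite("pics/c4.png",c)
E
```

```text
time: 7.4
tcp_pos: [0.4573, -0.297, 0.1439]
orientation: [-0.0, 0.342, 0.94, 0.0]
force: [-0.4, 0.1, -0.7]
opening: 0.639
finger_force: 30.0
[ 0.45746946 -0.29672636  0.14390434]
```

View pics/c4.png

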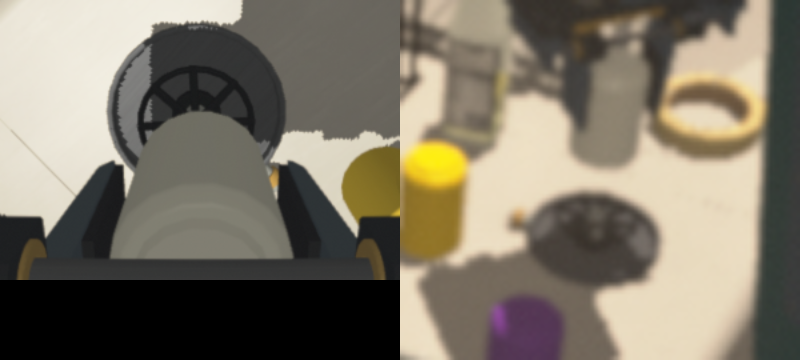

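The pad's ring and the cup axis line up laterally (crop columns 196 and 200). Pressing down.

```bash
python3 -m pendant '0 0 8 0 0 0 0.3;0 0 16 0 0 0 0.3;0 0 20 0 0 0 0.3;0 0 14 0 0 0 0.3;0 0 8 0 0 0 0.3;0 0 2 0 0 0 0.3;0 0 0 0 0 0 0.3'
python3 -m pendant '0 0 3 0 0 0 0.3;0 0 3 0 0 0 0.3;0 0 3 0 0 0 0.3;0 0 3 0 0 0 0.3;0 0 0 0 0 0 0.3'
```

```text
time: 8.2
tcp_pos: [0.4575, -0.2972, 0.076]
orientation: [-0.0, 0.342, 0.94, 0.0]
force: [0.1, 0.5, -1.2]
opening: 0.633
finger_force: 30.0
time: 8.7
tcp_pos: [0.4578, -0.2975, 0.0641]
orientation: [0.0, 0.342, 0.94, -0.0]
force: [0.7, 0.5, 5.8]
opening: 0.637
finger_force: 30.0
```

```bash
python3 -m pendant '0 0 2 0 0 0 0.3;0 0 1.5 0 0 0 0.3;0 0 0 0 0 0 0.3;0 0 0 0 0 0 0.3'
```

```text
time: 9.1
tcp_pos: [0.458, -0.2976, 0.0613]
orientation: [0.001, 0.342, 0.94, -0.0]
force: [-2.0, 1.7, 15.0]
opening: 0.638
finger_force: 30.0
```

The pad is on its stop: mouth at about 22 mm and 16 N. I hold, then lift.

```bash
python3 -m pendant '0 0 0 0 0 0 0.3;0 0 0 0 0 0 0.3;0 0 0 0 0 0 0.3;0 0 0 0 0 0 0.3;0 0 -5 0 0 0 0.3;0 0 -10 0 0 0 0.3;0 0 -20 0 0 0 0.3;0 0 -25 0 0 0 0.3;0 0 -25 0 0 0 0.3;0 0 -25 0 0 0 0.3;0 0 -20 0 0 0 0.3;0 0 -10 0 0 0 0.3;0 0 -5 0 0 0 0.3;0 0 0 0 0 0 0.3'
python3 - <<'E'
from bench import *
from h import *
import pickle
from scipy.spatial.transform import Rotation as R
s=read_state();p=s["tcp_pos"];q=s["orientation"];r=R.from_quat([q[1],q[2],q[3],q[0]])
print(p)
for t in([.56,-.10],[.54,.18],[.52,.10],[.5272,.1806]):print(t,r.inv().apply(np.array([*t,p[2]])-p)*1000)
# bowl by white mask in old scene & top images
for n in("scene","top"):
  im=cv2.imread(f"pics/{n}0.png");i=camera_info(n);u,v=proj(i,[.527,.181,.049]);
  g=cv2.cvtColor(im,cv2.COLOR_BGR2GRAY);print(n,u,v)
im=np.hstack([cv2.resize(cv2.imread("pics/scene0.png")[240:300,225:285],(400,400),interpolation=cv2.INTER_CUBIC),cv2.resize(cv2.imread("pics/top0.png")[215:265,212:262],(400,400),interpolation=cv2.INTER_CUBIC)])
cv2.imwrite("pics/c5.png",im)
E
```

```text
time: 10.5
tcp_pos: [0.4572, -0.2971, 0.2054]
orientation: [-0.0, 0.342, 0.94, 0.0]
force: [-0.4, 0.0, -2.6]
opening: 0.641
finger_force: 30.0
[ 0.45721486 -0.29709487  0.20536115]
[0.56, -0.1] [ 4.78926612e+01  2.17065579e+02 -2.42417162e-03]
[0.54, 0.18] [2.43138803e+02 4.18755797e+02 1.19314147e-02]
[0.52, 0.1] [2.07057006e+02 3.44606597e+02 1.05867126e-02]
[0.5272, 0.1806] [2.53331973e+02 4.10990536e+02 1.33299024e-02]
scene 255.3159114853319 264.2183671314679
top 237.37522273333084 240.19447828862604
```

View pics/c5.png

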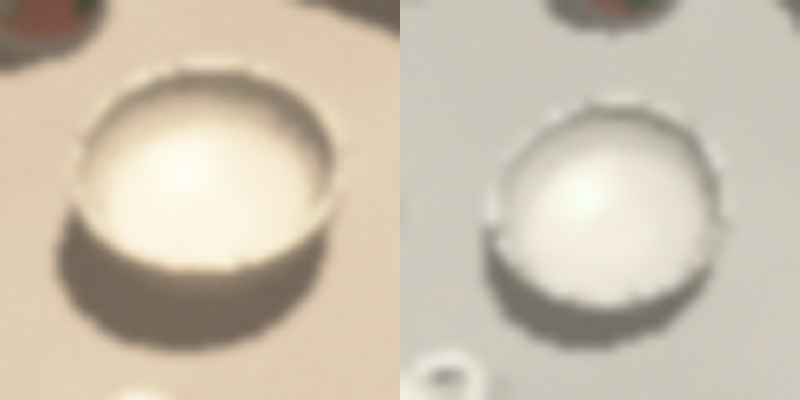

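The crop gives the bowl's rim centre as scene (255.8,264.4) and top (237.3,239.5). Cup mouth is at about 0.166 m, well over the guard's 0.11 m, so I cross now.

```bash
python3 -m pendant '10 16 0 0 0 0 0.3;16 26 0 0 0 0 0.3;21 34 0 0 0 0 0.3;21 34 0 0 0 0 0.3;21 34 0 0 0 0 0.3;21 34 0 0 0 0 0.3;21 34 0 0 0 0 0.3;21 34 0 0 0 0 0.3;21 34 0 0 0 0 0.3;21 34 0 0 0 0 0.3;21 34 0 0 0 0 0.3;16 26 0 0 0 0 0.3;11 18 0 0 0 0 0.3;7 12 0 0 0 0 0.3;4 7 0 0 0 0 0.3;0 0 0 0 0 0 0.3;0 0 0 0 0 0 0.3'
python3 - <<'E'
from bench import *
import cv2,pickle
from h import *
s0=camera_info("scene");t0=camera_info("top");print("scene",cast(s0,255.8,264.4,.049),"top",cast(t0,237.3,239.5,.049))
i=camera_info("wrist");im=camera("wrist");s=read_state();p=s["tcp_pos"];print(p,s["force"])
cv2.imwrite("pics/w6.png",im);pickle.dump((i,p),open("w6.pkl","wb"))
print("bowl pred px",proj(i,[.527,.181,.049]))
E
```

```text
time: 12.2
tcp_pos: [0.5274, 0.1796, 0.2052]
orientation: [-0.0, 0.342, 0.94, -0.0]
force: [-0.8, -0.1, -1.8]
opening: 0.636
finger_force: 30.0
scene [0.52548529 0.18087454 0.049     ] top [0.52992617 0.17988444 0.049     ]
[0.5274481  0.17950237 0.20524615] [-0.16397527 -0.77178827 -0.88741814]
bowl pred px [280.58750817 193.6571844 ]
```

View pics/w6.png

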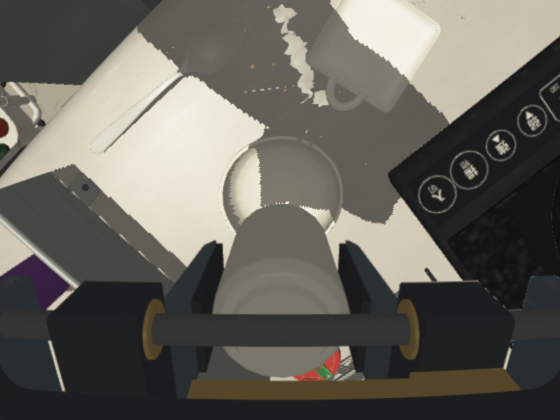

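The wrist view shows the bowl rim spanning columns 220–343 with its top edge at row 136. The cup mouth's near edge is at (282,204), and the guard has been passed. I'll work out the bowl offset relative to the cup from this view.

Run:
```python
from h import *
import pickle
i,p=pickle.load(open("w6.pkl","rb"));im=cv2.imread("pics/w6.png")
tx=np.array([-.766,.643]);ty=np.array([.643,.766])
f=lambda u,v,z:[(cast(i,u,v,z)[:2]-p[:2])@a*1000 for a in(tx,ty)]
T=f(281.5,136,.049);print("rim far edge",T,"-> centre x",T[0]-57.5)
print("L",f(220,193,.049),"R",f(343,193,.049))
M=f(282,204,p[2]-.0394);print("mouth edge",M,"-> cup x",M[0]-29)
g=im[:,282].astype(int).sum(1);print([(v,g[v]) for v in range(130,144)],[(v,g[v]) for v in range(198,210)])
```

```text
rim far edge [np.float64(53.804078688141615), np.float64(1.62009166935215)] -> centre x -3.6959213118583847
L [np.float64(1.9330194396337703), np.float64(-55.09778710177639)] R [np.float64(2.038583476020425), np.float64(58.501137030967435)]
mouth edge [np.float64(24.592262360324188), np.float64(1.712949106846065)] -> cup x -4.407737639675812
[(130, np.int64(279)), (131, np.int64(279)), (132, np.int64(281)), (133, np.int64(279)), (134, np.int64(282)), (135, np.int64(287)), (136, np.int64(333)), (137, np.int64(350)), (138, np.int64(339)), (139, np.int64(303)), (140, np.int64(289)), (141, np.int64(293)), (142, np.int64(296)), (143, np.int64(299))] [(198, np.int64(351)), (199, np.int64(350)), (200, np.int64(350)), (201, np.int64(356)), (202, np.int64(426)), (203, np.int64(565)), (204, np.int64(351)), (205, np.int64(300)), (206, np.int64(300)), (207, np.int64(299)), (208, np.int64(300)), (209, np.int64(300))]
```

Bowl and cup agree within 1 mm (rim width measured 113.6 mm against 115 mm). I descend 101 mm to put the mouth about 16 mm above the rim.

```bash
python3 -m pendant '0 0 8 0 0 0 0.3;0 0 16 0 0 0 0.3;0 0 20 0 0 0 0.3;0 0 20 0 0 0 0.3;0 0 16 0 0 0 0.3;0 0 10 0 0 0 0.3;0 0 7 0 0 0 0.3;0 0 4 0 0 0 0.3;0 0 0 0 0 0 0.3;0 0 0 0 0 0 0.3;0 0 0 0 0 0 0.3;0 0 0 0 0 0 0.3'
python3 - <<'E'
from bench import *
from h import *
sc=camera("scene");w=camera("wrist")
cv2.imwrite("pics/c7.png",np.hstack([cv2.resize(sc[210:300,200:300],(400,360),interpolation=cv2.INTER_CUBIC),cv2.resize(w[100:370,130:430],(400,360))]))
i=camera_info("scene");p=read_state()["tcp_pos"];print(p)
print("exp mouth centre/rim centre px",proj(i,[p[0],p[1],p[2]-.0394]),proj(i,[.5275,.1805,.049]))
E
```

```text
time: 13.45
tcp_pos: [0.5279, 0.1804, 0.1049]
orientation: [0.0, 0.342, 0.94, 0.0]
force: [-0.4, 0.0, -1.4]
opening: 0.638
finger_force: 30.0
[0.52773523 0.18038745 0.10469355]
exp mouth centre/rim centre px [255.06434236 260.07820487] [255.26062344 264.03168478]
```

View pics/c7.png

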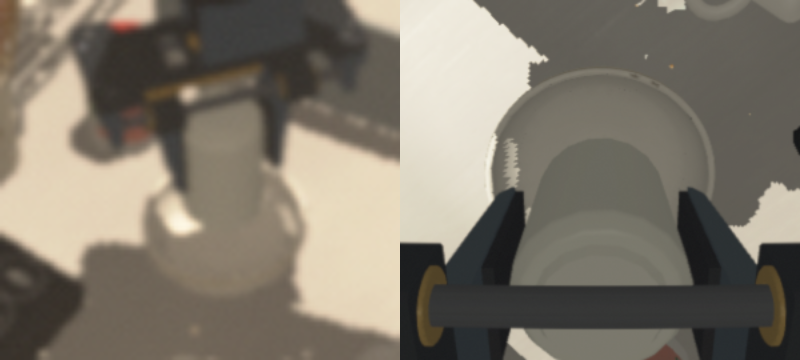

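The cup hangs level and centred over the bowl (cup and rim both centred at column 600 in the wrist crop). The mouth is about 16 mm above the rim and there is no contact force. Handing in.

```bash
python3 -c "
from bench import *
print(job_done())"
```

```text
the job is handed in; nothing more can be done
None
```

I handed the job in at 13.5 s without seeing the verdict: the cup pressed the pad to its stop, crossed the guard with about 5 cm to spare, and is held level over the bowl, its mouth about 16 mm above the rim.

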